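# Stack a tray on its lugs, turned end for end

### The arm

A 7-joint arm with a two-finger parallel gripper is mounted at the origin on a cart in front of the work surface, level with it; the furniture and walls round the work are solid. World frame = base frame: x ahead of the robot, y to its left, z up, the work surface at z = 0. Lengths are in mm, angles in rad, forces in N, time in s.
With the tool pointing down it reaches from about 400 to 875 mm from the base axis. Payload 4.4 kg.
Tool frame: the origin (TCP) lies midway between the tips of the shut fingers; the grasp point (between the pads) lies 19 mm behind it; z points along the fingers, y is the direction in which the jaws open and shut (so a half turn about z gives the same grasp; the last joint's range is limited). The gripper opens to 85 mm and grips with 20 to 120 N. Pads are 22 mm wide; open, the fingers measure 114 mm over their backs; the gripper's body (76 mm by 85 mm) begins 54 mm behind the grasp point. The pads swing forward as they close: fully open they stand 13 mm farther back than shut.
Start: joints at [1.245, 0.628, 0.038, 1.517, -0.027, 0.996, -0.02], TCP at [167.004, -628.194, 231.313] pointing down, gripper open.
Joint ranges: [-3.06, 3.06], [-0.37, 2.12], [-1.25, 1.32], [0.18, 2.47], [-1.1, 4.24], [0.23, 1.98], [-2.94, 2.94]. Speed limits (rad/s): [2.57, 2.57, 3.14, 3.14, 3.14, 3.14, 3.14].

### API

Orientations are given as [roll, pitch, yaw] about the fixed x, y, z axes, in that order (R = Rz(yaw) Ry(pitch) Rx(roll)).
In Python, from cell import ctrl, vision gives the robot as it stands.
- The arm moves only by the tool play_rows, never from a script. Its arguments are lists of equal length, an entry for each row: "slide": the shift along the tool's x, y, z in mm, a list of three; "turn": the turn about the tool's z in rad; "fingers": the opening, from 0 (shut) to 1 (fully open). A call has 1 to 5 rows; each row is the pose to reach, as a shift and turn from the pose measured when the call began, along the tool's axes at that moment; what a row does not reach only later rows make up. A row lasts 1/8 s, in which the tool goes at most 62.5 mm and 10.7 degrees, less where a joint would pass 70% of its speed; a pose out of reach is approached as far as the arm can. A call with a gripper value outside its range is refused whole. The fingers move at their own pace and stop on an object; the grip force is fixed at half the most. Time passes only in rows, so rows that repeat a pose let the fingers close. It gives the time, the measured TCP pose, the force and the opening at its end, in the units of the state.
- ctrl.read_state(): the state, without advancing time (a new reading comes with each control period).
- vision.get_image(name): name is "scene" or "side" or "wrist"; returns (picture, depth): 400x640x3 uint8, blue, green, red; 400x640 float32, mm along the optical axis (not along the pixel's ray), 0 where there is no reading.
- vision.camera_params(name): a dict with "fx", "fy", "cx", "cy" (pixels), "position" and "rotation" of the camera in the world. Camera axes: x right, y up, looking along -z (the intrinsics and any distortion apply to the point x, -y, -z); pixel columns grow to the right and rows downward; lengths in mm; the calibration is good to about 2 mm. The wrist camera is an equidistant fisheye: a pixel r from the principal point sees the ray r / f radians off the axis. A picture is of the moment at which its call begins: read the wrist's pose just before it. camera_params takes no time and is no camera call; for the wrist camera it gives the pose at the moment of the call.
- ctrl.finish_job(): hands the job in, once; it reports no verdict.
The state is a dict: "clock": time; "qpos": joint angles; "qd": joint speeds; "tau": joint torques, N m; "eef_pos": TCP position; "tool_rot": TCP orientation; "force": force on the tool from outside, world axes, zero at the start; "torque": the same for the moment, N m; "width": finger opening in mm.
Only numpy, scipy, OpenCV 4.12 (cv2) and the standard library are available. Lean on these libraries where they do the work, as an engineer would, in place of code of your own. Each camera call takes 0.05 s, during which the arm holds its last target.

### The job

Stack the empty lugged parts tray squarely on top of the matching tray that holds the steel bush, turned end for end so that the two pull lips point opposite ways: then its underside stands level on the lower tray's rim lugs instead of nesting down onto the bush. Leave the lower tray where it stands, with the bush upright inside it, and let go of the stack.

Things in the scene. Friction and masses are not known exactly. Their poses are not given: they have to be found in the camera images.
- empty_tray: Empty light grey stack-nest parts tray, 46 mm high, loose, 0.15-0.31 kg. Rim band 150 (its x) x 62 mm (y), upright faces, z 30-46: grip from above across the 62 mm at mid length. Tub below 139 x 51 mm. Origin: underside centre, z up. At the +x end the rim dips and a flat pull lip, 34 wide, juts out 11 mm. At the start on the bench, +x within 17 deg of the robot's left (+y).
- full_tray: Same tray and frame, holding the bush; start yaw likewise. Each tray has 4 rim lugs 12 mm long, 17 mm inward, tops at z 46, at x = 46 and -18, and tub flutes there: same way round it nests 13 mm deep, half a turn round it stands on the lugs, origins 46 mm apart. A plain tray (150 x 62 x 40, no lugs or lip, pen in it) is no part of the job; the three trays' places swap.
- steel_bush: Plain grey steel bush, 40 mm across, 30 mm high, standing in the full tray's middle pocket; its top is 33 mm above the tray's underside, below the rim. Origin: centre of its underside, z along its bore.
- empty_tray_lip (a point): Point on the pull lip of the empty tray: 80 mm from the tray's origin along its +x, 35 mm up.
Not all that is in view belongs to the job. Of the things that look like the steel_bush, take the one that is farthest from the robot's base at the start.

How it is judged:
By the outcome, as a careful person would: the job done as asked, in the order asked, and still so for the second after the job is handed in, with the robot touching nothing.
It also fails if it takes over 38 s, if anything falls off the work surface, if the arm or the gripper's body presses on something with over 40 N, if the wrist force passes 120 N, or if a joint passes its speed limit or range.

## Working session

There is one attempt and no reset: what is moved stays moved. The work goes in short steps, Python scripts to look and compute and a tool call to move; the robot and the scene stay as the last step left them, time stands still between calls to the robot, and variables do not carry over. Pictures are saved under pics/ and viewed, and the job is handed in when it is done.

Besides the shell and the picture viewer there is one more tool, called after "Request:" as name([rows], argument=value, ...), one row to a line, values as JSON. play_rows: Moves the arm, as the interface text tells. Its arguments: {"type":"object","properties":{"slide":{"type":"array"},"turn":{"type":"array"},"fingers":{"type":"array"}},"required":["slide","turn","fingers"]}

```bash
ls; mkdir -p pics
cat > h.py <<'E'
import numpy as np, cv2
from cell import ctrl, vision
def grab(name,tag):
    p=vision.camera_params(name); im,d=vision.get_image(name)
    cv2.imwrite(f'pics/{tag}.png',im); np.savez(f'pics/{tag}.npz',im=im,d=d,**{k:np.array(v) for k,v in p.items() if k in('fx','fy','cx','cy','position','rotation')})
    return im,d,p
E
python3 - <<'E'
from h import *
s=ctrl.read_state(); print(s)
for n in('scene','side'):
    im,d,p=grab(n,n+'0'); print(n,p)
print(ctrl.read_state()['clock'])
E
```

```text
pics
{'clock': 0.0, 'qpos': array([ 1.24522545,  0.62932783,  0.03841665,  1.51837745, -0.02703592,
        0.99628829, -0.02001703]), 'qd': array([ 2.43143336e-03,  1.20706765e-03, -1.28965892e-03,  3.49837889e-05,
       -6.64675059e-04,  1.48449374e-03, -1.01712581e-03]), 'tau': array([ 5.05812768e-04, -5.63410807e+01,  1.22610256e+00, -1.93440092e+01,
        1.09493229e-02,  1.05932675e-02,  2.77607262e-05]), 'eef_pos': array([ 166.85012922, -627.57305934,  230.39744408]), 'tool_rot': array([-3.13970829e+00, -2.08706142e-05,  2.59754530e-01]), 'force': array([ 0.38092818, -0.21119364,  0.16298988]), 'torque': array([ 0.03302967,  0.0114954 , -0.03135682]), 'width': 85.2084481017153}
scene {'fx': 385.9357698348156, 'fy': 385.9357698348156, 'cx': 317.11379924989717, 'cy': 199.40191864433626, 'position': array([  69.67599342, -250.00851547,  669.91070249]), 'rotation': array([ 0.76825935, -0.00911091, -0.67414971])}
side {'fx': 372.49539865384713, 'fy': 372.49539865384713, 'cx': 319.76046604771113, 'cy': 201.61432488773107, 'position': array([444.2013767 , 975.38313033, 454.3648891 ]), 'rotation': array([ 1.10360869, -0.01399034, -3.10660851])}
0.1
```

View pics/scene0.png

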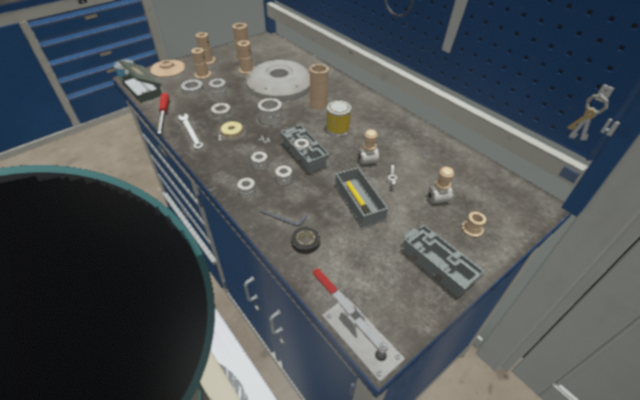

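View pics/side0.png

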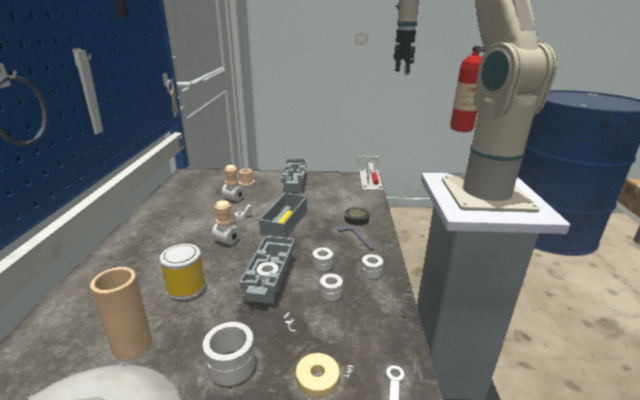

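```bash
cat >> h.py <<'E'
from scipy.spatial.transform import Rotation as Rn
def cloud(tag):
    z=np.load(f'pics/{tag}.npz'); d=z['d']; v,u=np.mgrid[0:d.shape[0],0:d.shape[1]]
    X=(u-z['cx'])/z['fx']*d; Y=(v-z['cy'])/z['fy']*d
    P=np.stack([X,-Y,-d],-1)
    W=P@Rn.from_euler('xyz',z['rotation']).as_matrix().T+z['position']
    W[d<=0]=np.nan
    return W,z['im']
E
python3 - <<'E'
from h import *
for t,boxes in (('scene0',[(275,115,335,180),(395,220,490,300)]),('side0',[(235,230,305,310),(275,150,315,200)])):
    W,im=cloud(t)
    for i,(a,b,c,d) in enumerate(boxes):
        sub=W[b:d,a:c]; p=sub.reshape(-1,3)
        bench=p[(p[:,2]<8)][:,2]; print(t,i,'bench',np.nanmedian(bench))
        m=(sub[...,2]>37)&(sub[...,2]<56); q=sub[m].astype(np.float32)
        print(len(q),q.min(0),q.max(0),cv2.minAreaRect(q[:,:2].copy()), np.percentile(q[:,2],[5,50,95]))
        cv2.imwrite(f'pics/{t}_c{i}.png',cv2.resize(im[b:d,a:c],None,fx=6,fy=6,interpolation=cv2.INTER_CUBIC))
E
```

```text
scene0 0 bench 0.4259693925986312
428 [514.44934 324.15454  37.04388] [679.54333 482.73032  55.6079 ] ((596.6546630859375, 398.64508056640625), (157.11328125, 149.70506286621094), 81.94180297851562) [37.7383812  44.573246   48.54536705]
scene0 1 bench 0.6975044406890447
850 [ 519.1102   -129.75237    37.006092] [702.64636   25.862411  48.957794] ((611.0555419921875, -51.16546630859375), (183.1621551513672, 155.4757537841797), 0.7676225900650024) [37.81913204 44.42993736 47.4994379 ]
side0 0 bench 0.5155314193863489
693 [514.43427 328.       37.00941] [593.7837   485.513     48.460667] ((553.3901977539062, 405.443115234375), (153.6234893798828, 62.53858947753906), 82.41935729980469) [37.72720184 44.78635025 46.99067459]
side0 1 bench -0.548834443240537
269 [ 503.15002  -130.28592    37.002857] [582.813   145.14781  48.56485] ((546.3986206054688, 7.4575958251953125), (69.959228515625, 275.2887268066406), 3.972489356994629) [37.53201218 43.30990219 47.60172043]
```

Run:
```python
from h import *
S=4
def top(bx,by,name):
    out=[]
    for t in('scene0','side0'):
        W,im=cloud(t); p=W.reshape(-1,3); 
        k=(p[:,0]>bx[0])&(p[:,0]<bx[1])&(p[:,1]>by[0])&(p[:,1]<by[1])&(p[:,2]>28)&(p[:,2]<60)
        p=p[k]; c=np.zeros(((bx[1]-bx[0])*S,(by[1]-by[0])*S,3),np.uint8)
        for x,y,z in p:
            col=(0,255,0) if z>41 else ((0,0,255) if z>33 else (255,100,0))
            cv2.circle(c,(int((by[1]-y)*S),int((bx[1]-x)*S)),2,col,-1)
        q=p[(p[:,2]>41)&(p[:,2]<50)].astype(np.float32)
        lab=cv2.minAreaRect(np.ascontiguousarray(q[:,:2])); print(name,t,lab,p[:,2].max())
        out.append(c)
    cv2.imwrite(f'pics/top_{name}.png',np.vstack(out))
top((500,610),(315,500),'full'); top((490,610),(-145,45),'empty')
```

```text
full scene0 ((554.5730590820312, 402.26007080078125), (152.75344848632812, 64.713134765625), 82.98590087890625) 49.06698700845027
full side0 ((553.4625854492188, 405.4334716796875), (153.6234893798828, 62.39242935180664), 82.41935729980469) 48.46066615303272
empty scene0 ((552.0169067382812, -54.573577880859375), (65.13887023925781, 150.218994140625), 0.3775758445262909) 48.95779329714685
empty side0 ((551.219970703125, -52.649024963378906), (61.766815185546875, 154.87594604492188), 0.9233986735343933) 48.564849049602
```

```bash
cd pics
python3 - <<'E'
import cv2,numpy as np
for n in('full','empty'):
    im=cv2.imread(f'top_{n}.png'); im=cv2.resize(im,None,fx=.7,fy=.65); print(im.shape); cv2.imwrite(f'top_{n}_s.png',im)
a=cv2.imread('scene0_c0.png');b=cv2.imread('scene0_c1.png')
a=cv2.resize(a,(360,390));b=cv2.resize(b,(440,390))
cv2.imwrite('crops.png',np.hstack([a,b]))
E
```

```text
(572, 518, 3)
(624, 532, 3)
```

View pics/top_full_s.png

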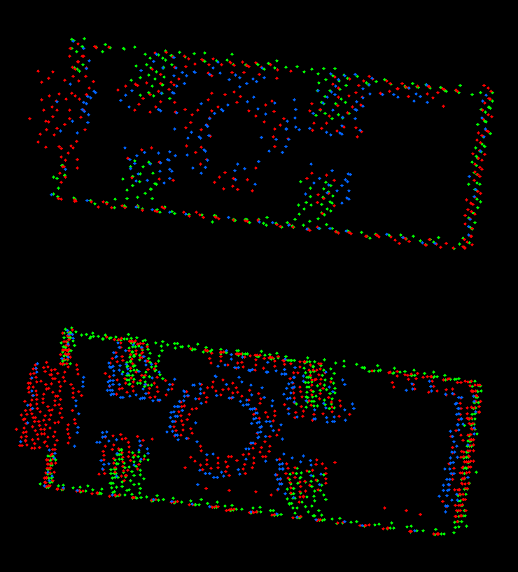

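View pics/top_empty_s.png

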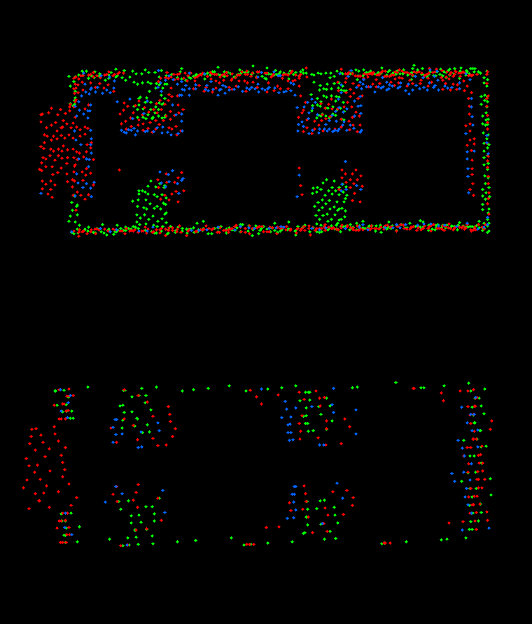

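View pics/crops.png

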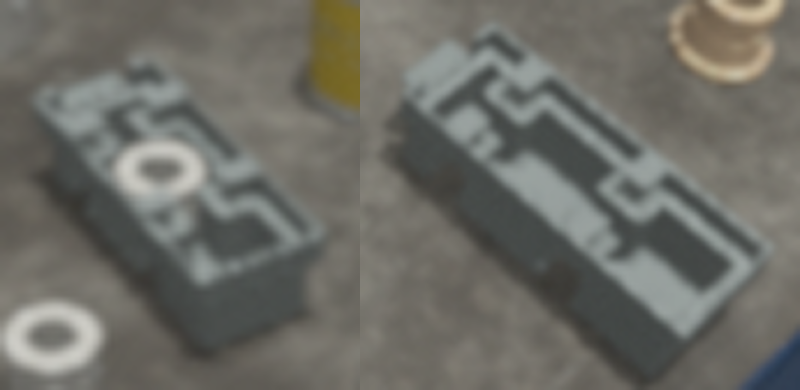

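```bash
cat >> h.py <<'E'
def conv(x,y,z,psi_deg):
    s=ctrl.read_state(); R=Rn.from_euler('xyz',s['tool_rot']).as_matrix()
    d=R.T@(np.array([x,y,z])-s['eef_pos'])
    dp=psi_deg-np.degrees(s['tool_rot'][2]); 
    print('t',round(s['clock'],2),'pos',s['eef_pos'].round(1),'rpy',np.degrees(s['tool_rot']).round(2),'w',round(s['width'],1),'F',s['force'].round(1),'q7',s['qpos'].round(2))
    print('slide',d.round(1),'turn',round(-np.radians(dp),4),'or',round(-np.radians(dp-360),4),round(-np.radians(dp+360),4))
E
python3 - <<'E'
from h import *
conv(552,-54,200,90.6)
W,im=cloud('scene0');W2,_=cloud('side0')
p=np.vstack([W.reshape(-1,3),W2.reshape(-1,3)]); p=p[~np.isnan(p[:,0])]
for y in range(-250,600,50):
    r=[]
    for x in range(350,800,50):
        k=(p[:,0]>=x)&(p[:,0]<x+50)&(p[:,1]>=y)&(p[:,1]<y+50)&(p[:,2]<400); r.append(int(p[k,2].max()) if k.any() else -1)
    print(y,r)
E
```

```text
t 0.1 pos [ 166.9 -627.6  230.5] rpy [-179.9     0.     14.88] w 85.2 F [-0.9 -0.3  0.2] q7 [ 1.25  0.63  0.04  1.52 -0.03  1.   -0.02]
slide [ 519.6 -455.4   31.2] turn -1.3215 or 4.9617 -7.6047
-250 [-1, -1, -1, -1, -1, -1, -1, -825, -820]
-200 [-1, -2, -2, -2, -2, -3, -3, -2, -1]
-150 [15, 4, 3, 48, 47, 4, 4, 4, 3]
-100 [15, 3, 4, 48, 48, 4, 42, 41, 3]
-50 [16, 3, 3, 48, 48, 3, 42, 42, 3]
0 [14, 3, 4, 48, 47, 3, 4, 36, 3]
50 [3, 4, 4, 3, 4, 3, 98, 99, 3]
100 [20, 19, 4, 42, 43, 3, 27, 22, 2]
150 [21, 20, 4, 41, 41, 31, 29, 3, 6]
200 [9, 10, 3, 42, 41, 41, 32, 3, 3]
250 [10, 4, 3, 41, 42, 40, 99, 3, 4]
300 [8, 32, 32, 48, 47, 2, 42, 3, 2]
350 [33, 32, 32, 48, 48, 4, 3, 3, 3]
400 [24, 32, 33, 49, 48, 2, 78, 78, 3]
450 [3, 32, 31, 47, 48, 3, 77, 78, 3]
500 [3, 3, 13, 13, 4, 3, 3, 126, 125]
550 [8, 15, 17, 51, 52, 51, 3, 126, 127]
```

Request:
play_rows([
  [47, -41, 3],
  [94, -82, 6],
  [141, -123, 9],
  [188, -164, 12],
  [235, -205, 15],
], turn=[-0.15, -0.3, -0.45, -0.6, -0.75], fingers=[1, 1, 1, 1, 1])

```text
clock: 0.72
eef_pos: [342.0, -367.4, 215.7]
tool_rot: [-3.14, -0.001, 1.015]
force: [1.7, 0.4, 0.3]
width: 85.3
```

```bash
python3 -c "
from h import *
conv(552,-54,200,90.6)"
```

```text
t 0.72 pos [ 342.  -367.4  215.7] rpy [-1.7993e+02 -7.0000e-02  5.8130e+01] w 85.3 F [1.7 0.4 0.3] q7 [ 0.9   0.44 -0.18  1.94  0.11  0.77  0.09]
slide [377.   12.8  16.1] turn -0.5667 or 5.7165 -6.8499
```

Tracks well.

Request:
play_rows([
  [60, 2, 3],
  [120, 4, 6],
  [180, 6, 9],
  [240, 8, 12],
  [300, 10, 14],
], turn=[-0.12, -0.24, -0.36, -0.48, -0.567], fingers=[1, 1, 1, 1, 1])

```text
clock: 1.35
eef_pos: [509.6, -116.4, 201.8]
tool_rot: [-3.141, -0.002, 1.584]
force: [-0.0, -0.7, -0.3]
width: 85.6
```

```bash
python3 -c "
from h import *
conv(552,-54,200,90.6)"
```

```text
t 1.35 pos [ 509.6 -116.4  201.8] rpy [-1.7996e+02 -9.0000e-02  9.0780e+01] w 85.6 F [-0.  -0.7 -0.3] q7 [ 0.41  0.5  -0.35  1.9   0.23  0.78 -0.05]
slide [61.8 43.3  1.8] turn 0.0032 or 6.2863 -6.28
```

Request:
play_rows([
  [31, 22, 1],
  [62, 43, 2],
  [62, 43, 2],
  [62, 43, 2],
], turn=[0, 0, 0, 0], fingers=[1, 1, 1, 1])

```text
clock: 1.85
eef_pos: [551.0, -54.5, 199.4]
tool_rot: [-3.139, -0.001, 1.584]
force: [-1.0, -0.3, 0.3]
width: 85.4
```

Run:
```python
from h import *
conv(552,-54,200,90.6)
im,d,p=grab('wrist','wrist1'); print(p)
grab('scene','scene1')
grab('side','side1')
```

```text
t 1.85 pos [551.  -54.5 199.4] rpy [-1.7987e+02 -5.0000e-02  9.0760e+01] w 85.4 F [-1.  -0.3  0.3] q7 [ 0.27  0.55 -0.34  1.82  0.24  0.82 -0.17]
slide [ 0.5  1.  -0.6] turn 0.0028 or 6.286 -6.2804
{'fx': 309.70691628693146, 'fy': 309.70691628693146, 'cx': 319.48469212020757, 'cy': 201.00430787052025, 'position': array([550.06240328,  10.18191724, 341.83530877]), 'rotation': array([-0.26399404,  0.00279851,  0.01253654])}
```

View pics/wrist1.png

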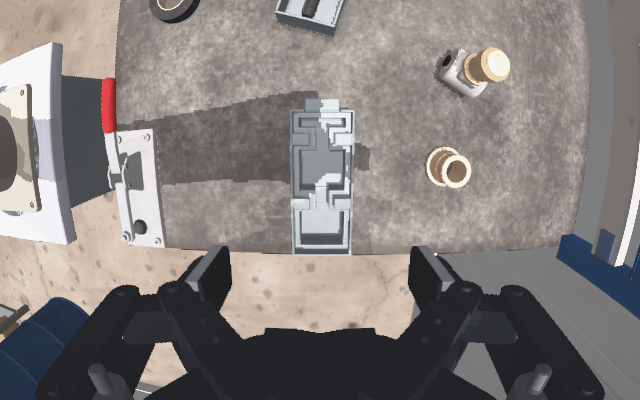

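```bash
cat >> h.py <<'E'
def fcloud(tag):
    z=np.load(f'pics/{tag}.npz'); d=z['d']; v,u=np.mgrid[0:d.shape[0],0:d.shape[1]]
    a=(u-z['cx'])/z['fx']; b=(v-z['cy'])/z['fy']; th=np.hypot(a,b); k=np.where(th>1e-9,np.tan(np.minimum(th,1.45))/np.maximum(th,1e-9),1)
    P=np.stack([a*k*d,-b*k*d,-d],-1)
    W=P@Rn.from_euler('xyz',z['rotation']).as_matrix().T+z['position']; W[d<=0]=np.nan
    return W,z['im']
def fit(W,bx,by,zlo,zhi,png=None,S=4):
    p=W.reshape(-1,3); p=p[~np.isnan(p[:,0])]
    k=(p[:,0]>bx[0])&(p[:,0]<bx[1])&(p[:,1]>by[0])&(p[:,1]<by[1])&(p[:,2]>zlo-15)&(p[:,2]<zhi+10); p=p[k]
    q=p[(p[:,2]>zlo)&(p[:,2]<zhi)].astype(np.float32)
    r=cv2.minAreaRect(np.ascontiguousarray(q[:,:2])); print(r,len(q),np.median(q[:,2]))
    if png:
        c=np.zeros(((bx[1]-bx[0])*S,(by[1]-by[0])*S,3),np.uint8)
        for x,y,z in p:
            col=(0,255,0) if zlo<z<zhi else ((0,0,255) if z<zlo else (255,100,0))
            cv2.circle(c,(int((by[1]-y)*S),int((bx[1]-x)*S)),1,col,-1)
        cv2.imwrite(f'pics/{png}.png',c)
    return p
E
python3 - <<'E'
from h import *
W,_=fcloud('wrist1'); b=W[150:250,200:280,2]; print('bench',np.nanmedian(b))
fit(W,(490,610),(-145,45),41,50,'t1')
for t in('scene1','side1'):
    W,_=cloud(t); fit(W,(490,610),(-145,45),41,50,'t_'+t); fit(W,(500,610),(315,500),41,50)
E
```

```text
bench -0.024231651619828654
((552.2058715820312, -54.818641662597656), (62.4420166015625, 148.50765991210938), 0.6998690962791443) 1897 45.659798
((551.5292358398438, -54.383453369140625), (64.70033264160156, 150.63232421875), 0.8523996472358704) 613 45.500076
((555.3880615234375, 402.4057312011719), (153.19732666015625, 65.03056335449219), 82.50817108154297) 284 45.3669
((551.4832153320312, -53.11353302001953), (61.52439880371094, 155.578125), 0.717175304889679) 165 45.706947
((553.4823608398438, 405.4923095703125), (153.08203125, 62.437744140625), 82.79425811767578) 533 45.60116
```

View pics/t1.png

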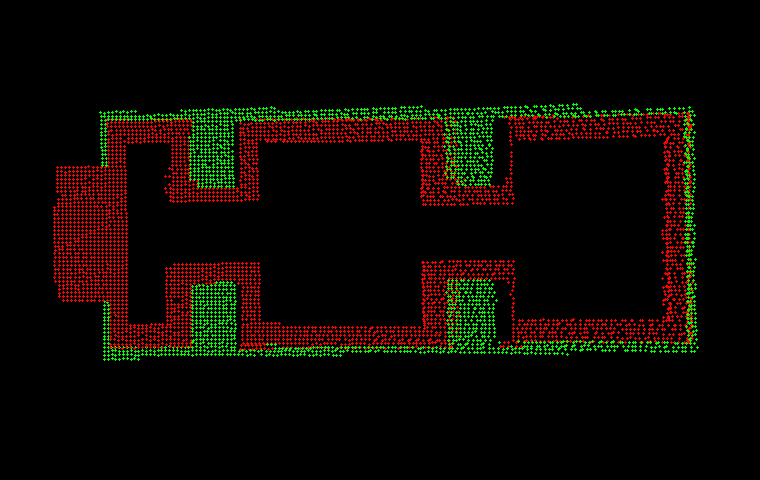

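Request:
play_rows([
  [0.3, 1.2, 55],
  [0.3, 1.2, 110],
  [0.3, 1.2, 150],
  [0.3, 1.2, 175],
  [0.3, 1.2, 185],
], turn=[0, 0, 0, 0, 0], fingers=[1, 1, 1, 1, 1])

```text
clock: 2.62
eef_pos: [550.8, -55.8, 13.4]
tool_rot: [-3.138, -0.0, 1.581]
force: [0.1, 1.0, 0.5]
width: 85.6
```

Run:
```python
from h import *
conv(552.2,-54.6,14,90.7)
grab('wrist','wrist2');grab('side','side2')
```

```text
t 2.62 pos [550.8 -55.8  13.4] rpy [-1.7977e+02 -3.0000e-02  9.0580e+01] w 85.6 F [0.1 1.  0.5] q7 [ 0.18  0.83 -0.21  1.93  0.37  0.43 -0.29]
slide [ 1.2  1.4 -0.6] turn -0.0021 or 6.2811 -6.2852
```

View pics/wrist2.png

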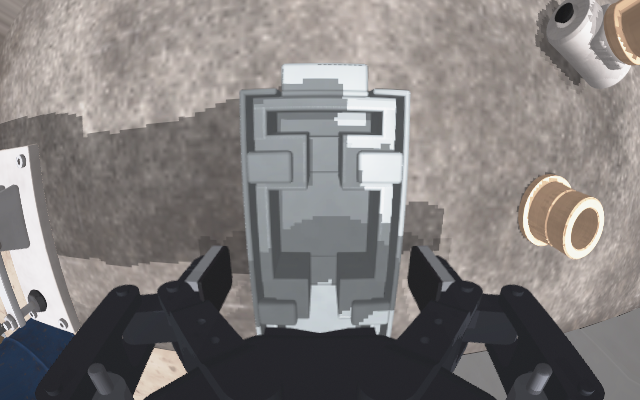

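Request:
play_rows([
  [1.2, 1.4, 0],
  [1.2, 1.4, 0],
  [1.2, 1.4, 0],
  [1.2, 1.4, 0],
  [1.2, 1.4, 0],
], turn=[0, 0, 0, 0, 0], fingers=[1, 0.6, 0.4, 0.4, 0.4])

```text
clock: 3.35
eef_pos: [553.4, -54.3, 15.5]
tool_rot: [-3.14, -0.0, 1.581]
force: [-0.8, 0.5, 5.9]
width: 61.2
```

```bash
python3 - <<'E'
from h import *
conv(552.2,-54.6,14,90.7)
grab('wrist','wrist3');grab('side','side3')
W,_=cloud('side3');
E
python3 - <<'E'
import cv2
im=cv2.imread('pics/side3.png')[130:220,230:370]
cv2.imwrite('pics/side3c.png',cv2.resize(im,None,fx=5,fy=5,interpolation=2))
E
```

```text
t 3.35 pos [553.4 -54.3  15.5] rpy [-1.7993e+02 -1.0000e-02  9.0600e+01] w 61.2 F [-0.8  0.5  5.9] q7 [ 0.18  0.83 -0.21  1.92  0.37  0.43 -0.29]
slide [-0.3 -1.2  1.5] turn -0.0017 or 6.2815 -6.2849
```

View pics/side3c.png

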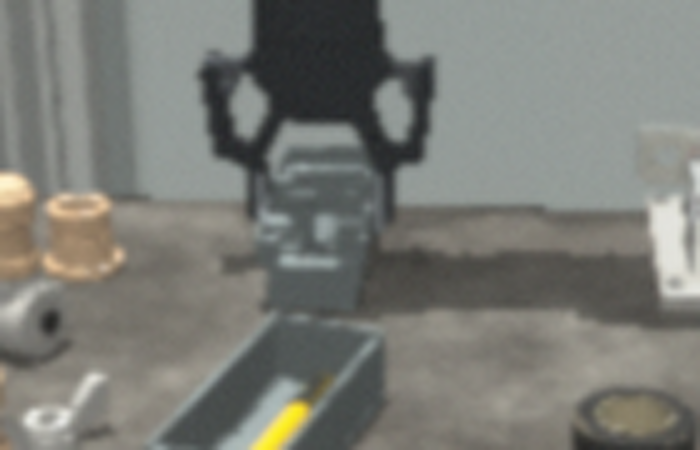

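Request:
play_rows([
  [0, 0, -8],
  [0, 0, -30],
  [0, 0, -65],
  [0, 0, -100],
  [0, 0, -125],
], turn=[0, 0, 0, 0, 0], fingers=[0.4, 0.4, 0.4, 0.4, 0.4])

```text
clock: 4.08
eef_pos: [553.8, -54.4, 142.6]
tool_rot: [3.141, -0.0, 1.581]
force: [0.1, 0.6, -3.5]
width: 60.8
```

Run:
```python
from h import *
conv(554,404,150,262.6)
im,d,p=grab('wrist','wrist4')
s=ctrl.read_state()
W,_=fcloud('wrist4'); fit(W,(480,620),(-145,45),s['eef_pos'][2]+25,s['eef_pos'][2]+40,'t4')
```

```text
t 4.08 pos [553.8 -54.4 142.6] rpy [179.98  -0.    90.6 ] w 60.8 F [ 0.1  0.6 -3.5] q7 [ 0.25  0.63 -0.31  1.86  0.29  0.7  -0.22]
slide [458.4   5.   -7.4] turn -3.002 or 3.2812 -9.2852
((552.8806762695312, -32.07197189331055), (88.65577697753906, 105.89511108398438), 1.431870937347412) 9363 172.75563
```

View pics/wrist4.png

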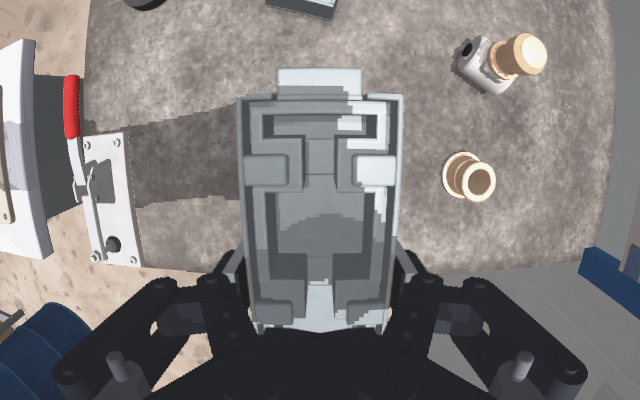

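Request:
play_rows([
  [25, 0.5, -3],
  [52, 1, -7],
  [80, 1, -7],
  [108, 1, -7],
  [136, 1, -7],
], turn=[-0.17, -0.34, -0.51, -0.68, -0.85], fingers=[0.4, 0.4, 0.4, 0.4, 0.4])

```text
clock: 4.75
eef_pos: [554.5, 82.2, 151.8]
tool_rot: [3.139, 0.004, 2.437]
force: [0.1, 0.1, -3.3]
width: 60.9
```

Run:
```python
from h import *
conv(554,404,150,262.6)
z=np.load('pics/wrist4.npz')
W,_=fcloud('wrist4')
for n,(u,v) in {'lugL':(265,170),'lugR':(380,168),'lip':(320,80),'bench':(180,200),'lugL2':(275,308),'lugR2':(370,308)}.items(): print(n,np.nanmedian(W[v-5:v+5,u-8:u+8].reshape(-1,3),0).round(1))
```

```text
t 4.75 pos [554.5  82.2 151.8] rpy [179.88   0.21 139.61] w 60.9 F [ 0.1  0.1 -3.3] q7 [ 0.15  0.65 -0.55  1.84  0.47  0.77  0.22]
slide [208.9 244.8   1.6] turn -2.1465 or 4.1367 -8.4297
lugL [532.3  -8.2 172.9]
lugR [574.9  -6.9 172.9]
lip [552.3  26.3 161.7]
bench [410.3 -66.7   0. ]
lugL2 [533.7 -68.4 172.6]
lugR2 [575.2 -68.  172.8]
```

Request:
play_rows([
  [18, 21, 0],
  [36, 42, 0],
  [54, 63, 1],
  [72, 84, 1],
  [90, 105, 1],
], turn=[-0.17, -0.35, -0.53, -0.71, -0.89], fingers=[0.4, 0.4, 0.4, 0.4, 0.4])

```text
clock: 5.38
eef_pos: [553.6, 220.8, 150.1]
tool_rot: [-3.139, 0.003, -2.951]
force: [-0.1, 0.3, -1.9]
width: 61.3
```

Run:
```python
from h import *
conv(554,404,150,262.6)
```

```text
t 5.38 pos [553.6 220.8 150.1] rpy [-179.88    0.18 -169.07] w 61.3 F [-0.1  0.3 -1.9] q7 [ 0.03  0.76 -0.77  1.74  0.66  0.91  0.74]
slide [-3.520e+01  1.798e+02 -1.000e-01] turn -7.534 or -1.2508 -13.8172
```

Request:
play_rows([
  [-5, 26, 0],
  [-10, 52, 0],
  [-15, 78, 0],
  [-20, 104, 0],
  [-25, 130, 0],
], turn=[-0.17, -0.35, -0.53, -0.71, -0.89], fingers=[0.4, 0.4, 0.4, 0.4, 0.4])

```text
clock: 6.0
eef_pos: [553.3, 353.2, 149.1]
tool_rot: [-3.138, -0.001, -2.055]
force: [1.1, 0.0, -3.1]
width: 60.9
```

Run:
```python
from h import *
conv(554,404,150,262.6)
```

```text
t 6.0 pos [553.3 353.2 149.1] rpy [-1.7979e+02 -6.0000e-02 -1.1775e+02] w 60.9 F [ 1.1  0.  -3.1] q7 [-0.11  0.91 -0.96  1.56  0.81  1.11  1.39]
slide [-45.3  23.   -1.1] turn -6.6383 or -0.3551 -12.9215
```

Run:
```python
from h import *
grab('wrist','wrist5'); grab('side','side5'); grab('scene','scene5')
W,_=fcloud('wrist5'); fit(W,(490,620),(315,500),41,50,'t5')
W,_=cloud('side5'); fit(W,(490,620),(315,500),41,50)
W,_=cloud('scene5'); fit(W,(490,620),(315,500),41,50)
```

```text
((543.1521606445312, 479.37030029296875), (1.865070104598999, 0.22604221105575562), 63.580848693847656) 3 44.69411
((553.5606079101562, 405.7598876953125), (151.3887176513672, 62.47142028808594), 82.6330795288086) 530 45.565193
((554.8839111328125, 402.5043640136719), (152.5526580810547, 64.27249908447266), 82.63346099853516) 218 45.057594
```

View pics/wrist5.png

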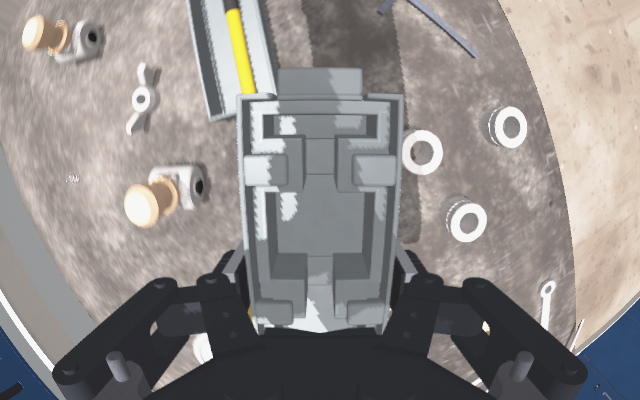

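View pics/side5.png

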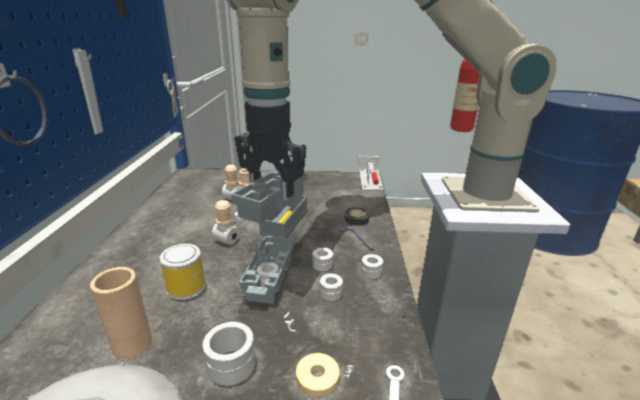

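Request:
play_rows([
  [-11, 6, 0],
  [-23, 12, 0],
  [-34, 17, 0],
  [-45, 23, 0],
  [-45, 23, 0],
], turn=[-0.12, -0.24, -0.355, -0.355, -0.355], fingers=[0.4, 0.4, 0.4, 0.4, 0.4])

```text
clock: 6.78
eef_pos: [552.7, 405.3, 148.9]
tool_rot: [-3.14, -0.001, -1.706]
force: [-0.5, 1.0, -3.2]
width: 61.1
```

```bash
python3 - <<'E'
from h import *
conv(554,404,100,262.6)
grab('side','side6'); grab('scene','scene6')
s=ctrl.read_state(); zt=s['eef_pos'][2]+30
for t in('side6','scene6'):
    W,im=cloud(t); fit(W,(480,630),(305,510),41,50,'l_'+t); fit(W,(480,630),(305,510),zt-4,zt+5,'u_'+t)
E
cd pics; python3 -c "
import cv2,numpy as np
cv2.imwrite('six.png',cv2.resize(np.vstack([np.hstack([cv2.imread('l_side6.png'),cv2.imread('u_side6.png')]),np.hstack([cv2.imread('l_scene6.png'),cv2.imread('u_scene6.png')])]),(800,585)))
a=cv2.imread('side6.png')[150:320,180:340];b=cv2.imread('scene6.png')[70:200,240:400]
cv2.imwrite('six2.png',np.hstack([cv2.resize(a,(400,425),interpolation=2),cv2.resize(b,(400,425),interpolation=2)]))"
```

```text
t 6.78 pos [552.7 405.3 148.9] rpy [-1.799e+02 -5.000e-02 -9.775e+01] w 61.1 F [-0.5  1.  -3.2] q7 [-0.17  0.97 -1.02  1.47  0.86  1.19  1.68]
slide [ 1.1 -1.4 48.9] turn -6.2894 or -0.0062 -12.5726
((553.4660034179688, 405.62982177734375), (152.7794952392578, 62.161197662353516), 82.66859436035156) 509 45.574688
((552.2175903320312, 405.4093322753906), (151.61187744140625, 88.9536361694336), 81.75032043457031) 536 178.70132
((555.0010375976562, 402.5635070800781), (153.27706909179688, 63.41865158081055), 81.79882049560547) 251 45.14699
((553.4871215820312, 361.672119140625), (85.26170349121094, 60.484840393066406), 69.77964782714844) 109 178.65642
```

View pics/six.png

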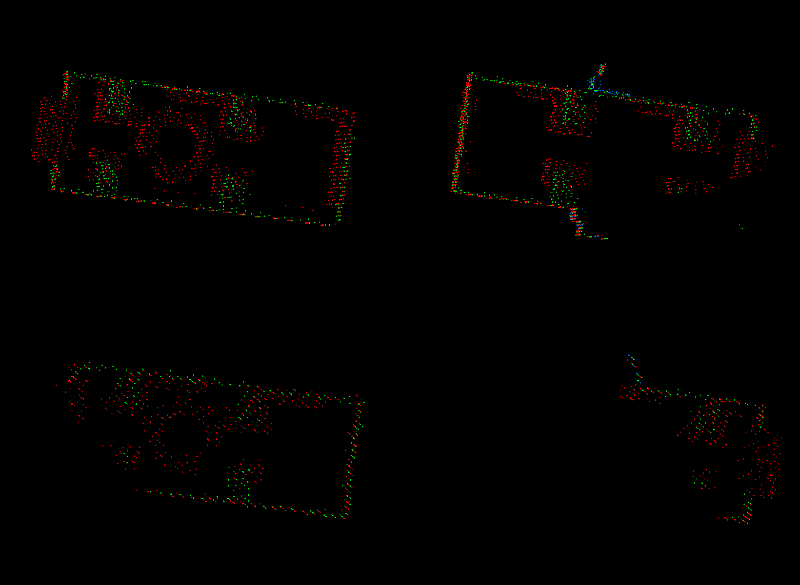

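View pics/six2.png

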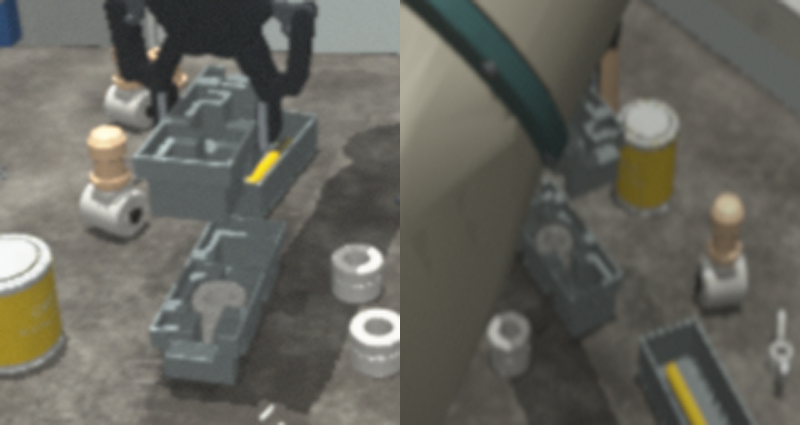

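```bash
cat >> h.py <<'E'
def edges(W,zlo,zhi,c=(554,404),yaw=82.6):
    p=W.reshape(-1,3); p=p[~np.isnan(p[:,0])]; a=np.radians(yaw)
    u=(p[:,0]-c[0])*np.cos(a)+(p[:,1]-c[1])*np.sin(a); v=-(p[:,0]-c[0])*np.sin(a)+(p[:,1]-c[1])*np.cos(a)
    k=(p[:,2]>zlo)&(p[:,2]<zhi)
    def band(s,lo,hi,t,tl,th):
        q=k&(s>lo)&(s<hi)&(t>tl)&(t<th); 
        if q.sum()<5: return None
        f=np.polyfit(t[q],s[q],1); return (int(q.sum()),round(float(np.median(s[q])),2),'slope deg',round(float(np.degrees(np.arctan(f[0]))),2),'at0',round(float(f[1]),2))
    print('+u end',band(u,68,82,v,-29,29)); print('-u end',band(u,-82,-68,v,-29,29))
    print('+v side',band(v,26.5,36,u,-70,70)); print('-v side',band(v,-36,-26.5,u,-70,70))
E
python3 - <<'E'
from h import *
for t in('side6','scene6','side0','scene0'):
    W,_=cloud(t); print(t,'lower'); edges(W,43,49)
    if '6' in t: print('upper'); edges(W,176,182.5)
E
```

```text
side6 lower
+u end (32, 75.59, 'slope deg', 1.16, 'at0', 75.24)
-u end (39, -71.79, 'slope deg', 0.69, 'at0', -71.85)
+v side (96, 30.53, 'slope deg', -0.26, 'at0', 30.2)
-v side (85, -28.41, 'slope deg', 0.14, 'at0', -28.66)
upper
+u end (95, 74.71, 'slope deg', 1.21, 'at0', 74.52)
-u end (15, -73.1, 'slope deg', -9.72, 'at0', -76.52)
+v side (58, 32.33, 'slope deg', 1.06, 'at0', 31.03)
-v side (81, -27.62, 'slope deg', 0.13, 'at0', -28.38)
scene6 lower
+u end (6, 71.56, 'slope deg', 29.94, 'at0', 85.62)
-u end (31, -74.94, 'slope deg', -0.42, 'at0', -74.97)
+v side (42, 29.58, 'slope deg', 0.08, 'at0', 29.29)
-v side (52, -30.3, 'slope deg', -0.2, 'at0', -30.26)
upper
+u end None
-u end (19, -77.01, 'slope deg', -0.28, 'at0', -76.07)
+v side None
-v side (32, -28.34, 'slope deg', -3.7, 'at0', -31.69)
side0 lower
+u end (32, 75.28, 'slope deg', 1.21, 'at0', 75.04)
-u end (54, -71.94, 'slope deg', -0.37, 'at0', -71.92)
+v side (97, 30.46, 'slope deg', -0.17, 'at0', 30.18)
-v side (89, -28.6, 'slope deg', 0.2, 'at0', -28.68)
scene0 lower
+u end (11, 72.08, 'slope deg', 0.64, 'at0', 71.94)
-u end (35, -75.64, 'slope deg', -0.51, 'at0', -75.2)
+v side (52, 29.19, 'slope deg', 0.32, 'at0', 29.14)
-v side (57, -29.74, 'slope deg', -0.25, 'at0', -29.99)
```

Request:
play_rows([
  [-0.8, -0.6, 25],
  [-0.8, -0.6, 50],
  [-0.8, -0.6, 68],
  [-0.8, -0.6, 74],
  [-0.8, -0.6, 74],
], turn=[-0.004, -0.004, -0.004, -0.004, -0.004], fingers=[0.4, 0.4, 0.4, 0.4, 0.4])

```text
clock: 7.5
eef_pos: [553.8, 404.8, 74.4]
tool_rot: [-3.14, -0.002, -1.702]
force: [0.5, 0.7, -2.1]
width: 60.8
```

```bash
python3 - <<'E'
from h import *
conv(553.3,406.1,62,262.5)
grab('side','side7'); grab('scene','scene7')
s=ctrl.read_state(); zt=s['eef_pos'][2]+30
for t in('side7','scene7'):
    W,im=cloud(t); print(t);edges(W,43,49); edges(W,zt-3,zt+3.5)
E
cd pics; python3 -c "
import cv2,numpy as np
a=cv2.imread('side7.png')[170:320,180:340];b=cv2.imread('scene7.png')[70:200,240:400]
cv2.imwrite('seven.png',np.hstack([cv2.resize(a,(400,425),interpolation=2),cv2.resize(b,(400,425),interpolation=2)]))"
```

```text
t 7.5 pos [553.8 404.8  74.4] rpy [-1.7991e+02 -1.2000e-01 -9.7510e+01] w 60.8 F [ 0.5  0.7 -2.1] q7 [-0.19  1.06 -0.97  1.51  0.94  1.09  1.63]
slide [-1.2  0.7 12.4] turn -6.2834 or -0.0003 -12.5666
side7
+u end (29, 75.41, 'slope deg', 1.21, 'at0', 75.18)
-u end None
+v side (98, 30.73, 'slope deg', -0.16, 'at0', 30.34)
-v side (14, -28.87, 'slope deg', -1.21, 'at0', -27.58)
+u end (66, 74.39, 'slope deg', 0.81, 'at0', 74.23)
-u end (5, -72.17, 'slope deg', -2.91, 'at0', -71.24)
+v side (57, 31.31, 'slope deg', -0.48, 'at0', 31.25)
-v side (95, -28.32, 'slope deg', -0.29, 'at0', -28.79)
scene7
+u end None
-u end (28, -74.52, 'slope deg', -1.54, 'at0', -74.86)
+v side (27, 29.06, 'slope deg', -0.88, 'at0', 28.39)
-v side (5, -30.55, 'slope deg', -0.67, 'at0', -30.9)
+u end None
-u end (13, -76.17, 'slope deg', -0.74, 'at0', -75.71)
+v side (10, 29.3, 'slope deg', -4.83, 'at0', 24.6)
-v side (43, -30.35, 'slope deg', -1.59, 'at0', -30.88)
```

View pics/seven.png

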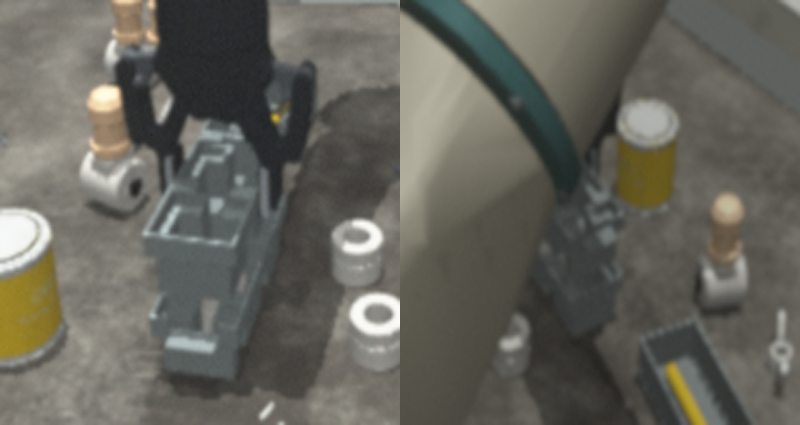

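Request:
play_rows([
  [-1.2, 0, 4],
  [-1.2, 0, 8],
  [-1.2, 0, 10.5],
  [-1.2, 0, 12],
  [-1.2, 0, 12],
], turn=[0, 0, 0, 0, 0], fingers=[0.4, 0.4, 0.4, 0.4, 0.4])

```text
clock: 8.22
eef_pos: [554.5, 406.4, 63.5]
tool_rot: [-3.139, -0.001, -1.702]
force: [1.1, 0.1, -3.1]
width: 61.1
```

Run:
```python
from h import *
conv(553.3,406.1,62,262.5)
grab('side','side8')
W,im=cloud('side8'); s=ctrl.read_state(); zt=s['eef_pos'][2]+30
edges(W,43,49); edges(W,zt-3,zt+3.5)
p=W[150:300,180:340].reshape(-1,3); k=(abs(p[:,0]-554)<60)&(p[:,1]>470)&(p[:,1]<485)&(p[:,2]>80)&(p[:,2]<110); print(np.percentile(p[k,2],[50,80,90,95]))
```

```text
t 8.22 pos [554.5 406.4  63.5] rpy [-1.7984e+02 -5.0000e-02 -9.7530e+01] w 61.1 F [ 1.1  0.1 -3.1] q7 [-0.2   1.07 -0.96  1.51  0.96  1.08  1.62]
slide [0.5 1.1 1.5] turn -6.2836 or -0.0005 -12.5668
+u end (35, 75.26, 'slope deg', 0.21, 'at0', 74.64)
-u end None
+v side (85, 30.55, 'slope deg', -0.26, 'at0', 30.23)
-v side (6, -28.94, 'slope deg', -3.77, 'at0', -24.61)
+u end (85, 75.98, 'slope deg', 0.9, 'at0', 75.85)
-u end (6, -70.67, 'slope deg', 2.94, 'at0', -72.43)
+v side (65, 31.04, 'slope deg', -0.29, 'at0', 31.03)
-v side (104, -28.52, 'slope deg', -0.34, 'at0', -28.87)
[87.77519641 92.67814878 93.82228979 94.14675593]
```

Request:
play_rows([
  [0.4, 0, 1],
  [0.4, 0, 1.7],
  [0.4, 0, 2.2],
  [0.4, 0, 2.2],
], turn=[0, 0, 0, 0], fingers=[0.4, 0.4, 0.4, 0.4])

```text
clock: 8.78
eef_pos: [554.5, 406.1, 61.7]
tool_rot: [-3.139, -0.001, -1.702]
force: [0.5, -0.8, 0.5]
width: 60.8
```

Request:
play_rows([
  [0, 0, 0.6],
  [0, 0, 0.6],
  [0, 0, 0.6],
  [0, 0, 0.6],
  [0, 0, 0.6],
], turn=[0, 0, 0, 0, 0], fingers=[0.4, 0.4, 0.8, 1, 1])

```text
clock: 9.4
eef_pos: [554.5, 406.3, 61.0]
tool_rot: [-3.139, -0.0, -1.702]
force: [0.4, -0.1, -0.1]
width: 85.5
```

Run:
```python
from h import *
conv(554,406,190,262.5)
grab('side','side9'); grab('wrist','wrist9')
W,im=cloud('side9'); edges(W,43,49); edges(W,89,96)
p=W[150:300,180:340].reshape(-1,3)
for y0 in (330,345,470): 
  k=(abs(p[:,0]-554)<60)&(p[:,1]>y0)&(p[:,1]<y0+15)&(p[:,2]>80)&(p[:,2]<110); print(np.percentile(p[k,2],[50,80,90,95]))
```

```text
t 9.4 pos [554.5 406.3  61. ] rpy [-1.7983e+02 -3.0000e-02 -9.7530e+01] w 85.5 F [ 0.4 -0.1 -0.1] q7 [-0.2   1.07 -0.96  1.51  0.96  1.08  1.62]
slide [ 4.00e-01  1.00e-01 -1.29e+02] turn -6.2836 or -0.0005 -12.5668
+u end (63, 72.15, 'slope deg', 0.05, 'at0', 72.84)
-u end None
+v side (77, 30.65, 'slope deg', -0.2, 'at0', 30.27)
-v side (6, -28.6, 'slope deg', 9.9, 'at0', -40.38)
+u end (80, 75.66, 'slope deg', 1.31, 'at0', 75.42)
-u end None
+v side (66, 30.74, 'slope deg', -0.15, 'at0', 30.51)
-v side (88, -28.39, 'slope deg', -0.17, 'at0', -28.52)
[81.48062336 86.60382145 87.63336581 90.97438262]
[91.40604458 92.39007591 92.76247681 92.89584398]
[87.14882682 91.00841289 92.09834592 92.60123996]
```

View pics/wrist9.png

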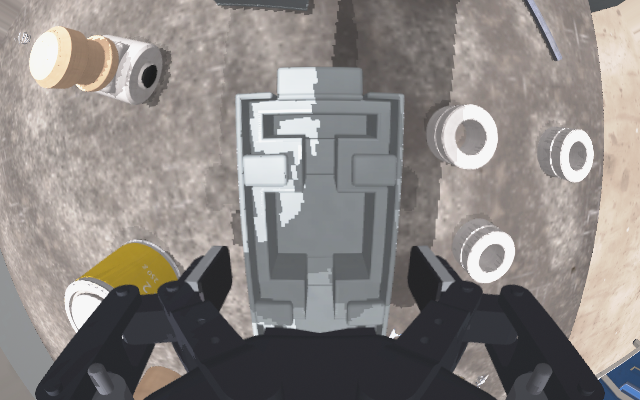

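Tray released, rim at 92 both ends, edges aligned. Retreat straight up.

Request:
play_rows([
  [0, 0, -15],
  [0, 0, -40],
  [0, 0, -80],
  [0, 0, -120],
  [0, 0, -160],
], turn=[0, 0, 0, 0, 0], fingers=[1, 1, 1, 1, 1])

```text
clock: 10.12
eef_pos: [553.9, 406.9, 224.7]
tool_rot: [-3.137, 0.001, -1.702]
force: [0.2, 0.5, -0.4]
width: 85.5
```

Request:
play_rows([
  [40, 0, -20],
  [90, 0, -40],
  [140, 0, -50],
  [190, 0, -50],
  [190, 0, -50],
], turn=[0, 0, 0, 0, 0], fingers=[1, 1, 1, 1, 1])

```text
clock: 10.75
eef_pos: [529.7, 213.9, 276.0]
tool_rot: [-3.135, -0.002, -1.707]
force: [-0.2, 0.2, -0.0]
width: 85.4
```

```bash
python3 - <<'E'
from h import *
conv(554,406,190,262.5)
grab('side','side10'); grab('scene','scene10'); grab('wrist','wrist10')
for t in('side10','scene10','wrist10'):
    W,im=(fcloud if 'wrist' in t else cloud)(t); print(t); edges(W,43,49); edges(W,89,96); fit(W,(490,620),(315,500),88,96)
    p=W.reshape(-1,3)
    for y0 in (330,345,440,470):
      k=(abs(p[:,0]-554)<60)&(p[:,1]>y0)&(p[:,1]<y0+15)&(p[:,2]>80)&(p[:,2]<110); print(y0,k.sum(), np.percentile(p[k,2],[50,80,95]) if k.any() else 0)
E
cd pics; python3 -c "
import cv2,numpy as np
a=cv2.imread('side10.png')[190:320,200:360];b=cv2.imread('scene10.png')[80:200,240:400]
cv2.imwrite('ten.png',np.hstack([cv2.resize(a,(400,425),interpolation=2),cv2.resize(b,(400,425),interpolation=2)]))"
```

```text
t 10.75 pos [529.7 213.9 276. ] rpy [-1.796e+02 -1.100e-01 -9.782e+01] w 85.4 F [-0.2  0.2 -0. ] q7 [ 0.24  0.71 -1.17  1.67  0.7   1.24  1.91]
slide [-193.8    2.7   85.7] turn -6.2888 or -0.0056 -12.572
side10
+u end (67, 73.84, 'slope deg', 0.03, 'at0', 73.05)
-u end None
+v side (99, 30.7, 'slope deg', -0.24, 'at0', 30.22)
-v side (6, -28.71, 'slope deg', 10.09, 'at0', -40.65)
+u end (85, 75.73, 'slope deg', 0.55, 'at0', 75.49)
-u end (21, -71.41, 'slope deg', 0.86, 'at0', -71.71)
+v side (96, 30.89, 'slope deg', -0.08, 'at0', 30.49)
-v side (89, -28.43, 'slope deg', -0.15, 'at0', -28.61)
((553.54443359375, 405.38165283203125), (152.6106414794922, 63.031639099121094), 82.38008880615234) 511 91.6189
330 90 [84.57408088 91.10584406 91.98608474]
345 63 [91.64133886 92.36471915 93.17150158]
440 49 [87.7246189  91.81088138 92.77381529]
470 271 [86.8159395  91.03989538 92.49310197]
scene10
+u end None
-u end (43, -74.41, 'slope deg', -1.27, 'at0', -73.42)
+v side (24, 29.01, 'slope deg', -0.19, 'at0', 28.85)
-v side None
+u end None
-u end (14, -74.34, 'slope deg', 1.71, 'at0', -74.51)
[... 204 characters left out ...]
4) 98 91.17166
330 52 [87.31311739 91.05704758 92.45988405]
345 71 [90.0765308  92.16975113 93.06876002]
440 0 0
470 0 0
wrist10
+u end None
-u end (107, -74.87, 'slope deg', -0.51, 'at0', -74.02)
+v side (13, 30.61, 'slope deg', 0.58, 'at0', 30.87)
-v side (19, -29.66, 'slope deg', -3.7, 'at0', -33.79)
+u end None
-u end (46, -75.34, 'slope deg', -0.73, 'at0', -74.79)
+v side (115, 29.48, 'slope deg', -0.2, 'at0', 29.3)
-v side (118, -29.44, 'slope deg', -0.44, 'at0', -29.72)
((550.107177734375, 372.9105529785156), (89.91097259521484, 62.97404098510742), 82.4594955444336) 542 91.18267
330 120 [88.81771165 91.41197832 92.21499002]
345 235 [91.23093367 91.95579349 92.47974364]
440 0 0
470 0 0
```

View pics/ten.png

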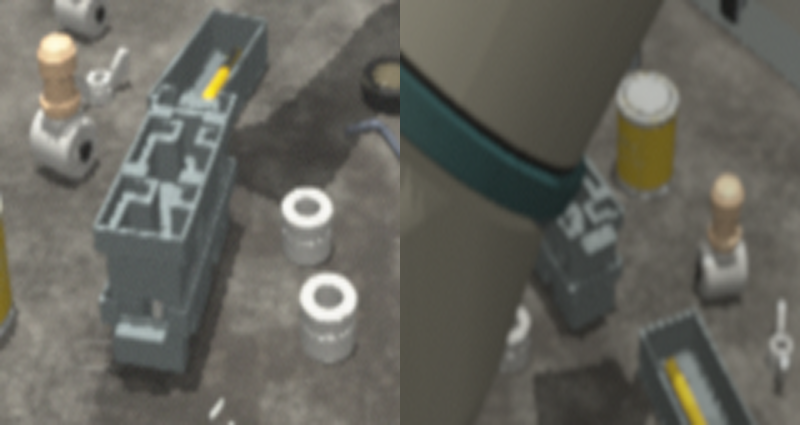

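View pics/wrist10.png

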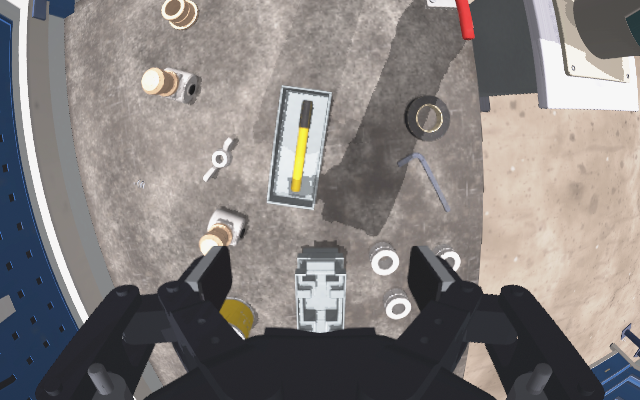

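The stack stands level: the upper rim is at 92 mm at both ends, the edges line up within about 1 mm, the lips point opposite ways and the arm is clear. Handing in.

```bash
python3 -c "
from h import *
print(ctrl.finish_job())"
```

```text
the job is handed in; nothing more can be done
None
```

The empty lugged tray now stands end for end on top of the tray with the bush. I let go of it, moved the arm well clear, and handed the job in at about 11 s on the clock (limit 38 s).

I gripped the tray across its 62 mm rim, turned it 172° while carrying it over, and aligned it with the lower tray by comparing both in the same camera views. I set it down until the load came off the wrist, then opened the fingers.

**What the last checks showed:**
- **Level and not nested:** the upper rim is at about 92 mm at both ends, where a nested tray would sit clearly lower.
- **Square:** the upper and lower rim edges match within about 1 mm, and the yaw within about 0.5° in the best view, the side camera.
- **Lips:** they point opposite ways.
- **Lower tray:** it reads at the same place as at the start, to within about 1 mm.
- **Forces:** the wrist force readings stayed under 7 N.

**What did not agree or could not be checked:**
- The scene and side cameras placed the lower tray about 3 mm apart along y. That is why I aligned the two trays against each other and not by absolute position.
- In the last scene and wrist views some edges were partly hidden by the arm or gripper, so those fits were rough.
- The bush is covered by the upper tray. I last saw it standing upright just before the set-down, and the correct stack height fits with that.

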